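Nip a joint sample in the setting vice with the fine knob

ROBOT

A 7-joint arm with a two-finger parallel gripper is mounted at the origin on the work surface. World frame = base frame: x ahead of the robot, y to its left, z up, the work surface at z = 0. Lengths are in m, angles in rad, forces in N, time in s.
With the tool pointing down it reaches from about 0.4 to 0.85 m from the base axis. Payload 4.4 kg.
Tool frame: the origin (TCP) lies on the centre line of the jaws, within the pads' length; the fingertips stand 19 mm ahead of it and the grasp point (between the pads) is the TCP; z points along the fingers, y is the direction in which the jaws open and shut (so a half turn about z gives the same grasp; the last joint's range is limited). The gripper opens to 94 mm and grips with 3 to 60 N. Pads are 16 mm wide; open, the fingers measure 119 mm over their backs; the gripper's body (75 mm by 177 mm) begins 78 mm behind the grasp point.
Start: joints at [1.132, 0.628, 0.038, 1.517, -0.027, 0.996, -0.02], TCP at [0.237, -0.605, 0.224] pointing down, gripper open.
Joint ranges: [-3.06, 3.06], [-0.37, 2.12], [-1.25, 1.32], [0.18, 2.47], [-1.1, 4.24], [0.23, 1.98], [-2.94, 2.94]. Speed limits (rad/s): [2.57, 2.57, 3.14, 3.14, 3.14, 3.14, 3.14].

INTERFACE

Orientations are given as a unit quaternion [x, y, z, w].
In Python, from plant import arm gives the robot as it stands.
- The arm moves only by the shell command python3 -m crank 'ROWS' [FORCE]. ROWS is JSON, a list of rows, each an object with "slide": the shift along the tool's x, y, z in cm, a list of three; "rot": the turn, a rotation vector about the tool's x, y, z in rad, a list of three; "gripper": the closure, from 0 (fully open) to 1 (shut). In form: [{"slide": [tx, ty, tz], "rot": [rx, ry, rz], "gripper": gripper}, ...]. A call has 1 to 8 rows; each row shifts and turns the commanded pose from where the row before left it, along the tool's axes as they then stand; what a row does not reach is not made up. A row lasts 1/10 s, in which the tool goes at most 50 mm and 8.59 degrees, less where a joint would pass 70% of its speed; a pose out of reach is approached as far as the arm can. A call is refused whole if a number of a shift passes 5 or a number of a turn 0.15, either way. A call with a gripper value outside its range is refused whole. The fingers move at their own pace and stop on an object; FORCE is the grip in N (left out, the last holds). Time passes only in rows, so rows that do not move let the fingers close. It gives the time, the measured TCP pose, the force and the opening at its end, in the units of the state.
- arm.get_obs(): the state, without advancing time (a new reading comes with each control period).
- arm.camera(name): name is "scene" or "top" or "wrist"; returns a dict with "color" (400x640x3 uint8, red, green, blue), "z_map" (400x640 float32, m along the optical axis (not along the pixel's ray), 0 where there is no reading), "fov_y" (degrees; the focal length in pixels is half the picture's height over the tangent of half this angle, whatever the lens; pixels are square), "cx", "cy" (the principal point, pixels), "extrinsics" (4x4, takes a point from camera to world coordinates). Camera axes: x right, y down, z forward; pixel columns grow to the right and rows downward; lengths in m; the calibration is good to about 2 mm. A picture is of the moment at which its call begins.
- arm.close_job(): hands the job in, once; it reports no verdict.
The state is a dict: "t": time; "q": joint angles; "joint_velocities": joint speeds; "joint_torque": joint torques, N m; "ee_pos": TCP position; "tcp_rot": TCP orientation; "ft_force": force on the tool from outside, world axes, zero at the start; "moment": the same for the moment, N m; "opening": opening from 0.0 (shut) to 1.0 (fully open).
Only numpy, scipy, OpenCV 4.12 (cv2) and the standard library are available. Lean on these libraries where they do the work, as an engineer would, in place of code of your own. Each camera call takes 0.05 s, during which the arm holds its last target. There are 200 camera calls.

TASK

Stand the wooden joint sample (the small block with a stub of dowel on top) upright on the bed of the setting vice, between the steel jaw and the brass-nosed spindle, with its thin side across the gap. Then turn only the small inner knob clockwise until you feel the spindle nip the sample against the jaw, with about 8 newtons (more than 20 dents it), and let go. The big ring under the knob has been set for the batch and turns at a light touch: it must not turn; leave everything else on the bench where it is.

Things in the scene. Friction and masses are not known exactly. Their poses are not given: they have to be found in the camera images.
- sample: The joint sample: an upright light wooden block 36 mm (its x) by 24 mm (its y) by 40 mm tall, with a round dowel stub 12 mm in diameter standing 12 mm out of its top. About 60 g. Origin: centre of its underside, z up.
- vice: The setting vice, fixed: a grey base plate 120 mm (its x) by 300 mm (its y), 20 mm thick; its top is the bed. Origin: centre of the plate's underside, on the bench, z up. At its -y end a grey housing 90 mm (x) by 100 mm (y), from y = -135 to -35 mm, top 70 mm above the bench, carries the ring and the knob (axis vertical, at x = 0, y = -85 mm) and the spindle, which comes out of its +y side.
- bed (a point): Point on the bed, 20 mm above the bench, at x = 0, y = +18 mm of the vice: in the gap between spindle and jaw. Axes as the vice's. The sample stands well within 10 mm of it along x, its 24 mm side along y. The steel jaw is 60 mm (x) by 40 mm (y), its top 62 mm above the bench; its face looks to -y and lies between y = +33 and +40 mm of the vice, not exactly known: to be felt.
- knob_grip (a point): Grip point of the inner (fine) knob: on its axis, 114 mm above the bench. The knob is a black upright bar 34 mm long (its x), 14 mm thick (its y), from 94 to 126 mm above the bench, on a thin hub 34 mm in diameter. The ring's top lies close under it, 89 mm above the bench. z up; x and y turn with the knob.
- fine_knob (a joint): Angle of the inner knob, 0 to 1.6 rad, growing clockwise seen from above; starts between 0 and 0.2. 1 rad drives the spindle 15 mm towards the jaw. Steady friction about 0.20 N m, stays where left; each newton of nip adds 0.015 N m to what the hand must apply. At 0 the knob's bar lies along the vice's x.
- ring_mark (a point): The index mark on top of the outer ring, 32 mm from the axis, 89 mm above the bench. The ring is a knurled aluminium disc 72 mm in diameter and 18 mm thick, from 71 to 89 mm above the bench, coaxial with the knob and independent of it. It turns at a light touch (about 1.7 N at its rim). It must stay where it is (its mark may shift by at most 3 mm).
- offcut_flat: A bystander: flat wooden offcut 75 x 45 x 20 mm. Origin: centre of its underside.
- offcut_tall: A bystander: plain upright wooden offcut 30 x 30 x 55 mm without a dowel. Origin: centre of its underside.
- tape: A bystander: tape measure 68 x 34 x 53 mm. Origin: centre of its underside.
- cup: A bystander: grey plastic cup, 72 mm wide at the rim, 95 mm tall. Origin: centre of its underside.
- pipe: A bystander: copper pipe, 22 mm in diameter and 240 mm long, lying along its x. Origin: centre of its underside.
- driver: A bystander: screwdriver lying on the bench along its x. Origin: centre of its underside.
- nose: The spindle's brass nose, 20 mm in diameter, 10 mm long. Origin: centre of its end face, 42 mm above the bench; axes as the vice's. It moves along the vice's +y, from y = 0 with the knob at 0, and is sprung: it yields 1 mm for every 6 N.
Mind the look-alikes: they are no part of the job. What is shaped like the sample but purple is not meant.

How it is judged:
By the outcome, as a careful person would: the job done as asked, in the order asked, and still so for the second after the job is handed in, with the robot touching nothing.
It also fails if it takes over 69 s, if anything falls off the work surface, if the arm or the gripper's body presses on something with over 40 N, if the wrist force passes 120 N, or if a joint passes its speed limit or range.

## Working session

There is one attempt and no reset: what is moved stays moved. The work goes in short steps, Python scripts to look and compute and a shell command to move; the robot and the scene stay as the last step left them, time stands still between calls to the robot, and variables do not carry over. Pictures are saved under pics/ and viewed, about 8 in all and at most 12, crops included, and the job is handed in when it is done.

```bash
mkdir -p pics; ls; cat > h.py <<'E'
import numpy as np, cv2
from plant import arm
def cam(n):
    c=arm.camera(n); c['f']=200/np.tan(np.radians(c['fov_y'])/2) ; return c
def save(c,name): cv2.imwrite('pics/'+name,c['color'][:,:,::-1])
def pts(c):
    v,u=np.mgrid[0:400,0:640]; z=c['z_map']
    P=np.stack([(u-c['cx'])/c['f']*z,(v-c['cy'])/c['f']*z,z],-1)
    E=np.array(c['extrinsics']); return P@E[:3,:3].T+E[:3,3]
def ray(c,u,v,h):
    E=np.array(c['extrinsics']); d=E[:3,:3]@np.array([(u-c['cx'])/c['f'],(v-c['cy'])/c['f'],1]); o=E[:3,3]
    return o+d*(h-o[2])/d[2]
E
python3 - <<'E'
from h import *
for n in ['top','scene']:
    c=cam(n); save(c,n+'1.png'); np.savez(n+'1.npz',**c); print(n,c['f'],c['cx'],c['cy'],np.round(c['extrinsics'],3).tolist())
print(arm.get_obs())
E
```

```text
pics
top 377.6505889641608 319.7502866975383 196.0545264868853 [[-0.025, -0.983, 0.18, 0.407], [-1.0, 0.027, 0.006, 0.14], [-0.01, -0.179, -0.984, 1.208], [0.0, 0.0, 0.0, 1.0]]
scene 409.77261394528267 314.70197008350226 194.8179657676838 [[0.855, 0.354, -0.378, 1.01], [0.518, -0.57, 0.637, -0.47], [0.01, -0.741, -0.671, 0.783], [0.0, 0.0, 0.0, 1.0]]
{'t': 0.1, 'q': array([ 1.13220934,  0.62922128,  0.03845052,  1.51823938, -0.02699419,
        0.99628989, -0.01999874]), 'joint_velocities': array([-0.00207141, -0.00208074, -0.00039334, -0.00372499, -0.00125165,
        0.00025677, -0.00077068]), 'joint_torque': array([ 4.35778245e-03, -5.50780892e+01,  1.14804436e+00, -1.87113029e+01,
       -5.21086261e-02,  1.92246301e-02,  4.35180425e-05]), 'ee_pos': array([ 0.23656283, -0.60483481,  0.22367628]), 'tcp_rot': array([ 9.82678600e-01,  1.85316206e-01, -1.62841304e-04, -8.03579151e-04]), 'ft_force': array([-0.72261778,  0.18359469, -0.35085395]), 'moment': array([-0.05697949,  0.06730675,  0.00167181]), 'opening': 0.9974363204396096}
```

View pics/top1.png

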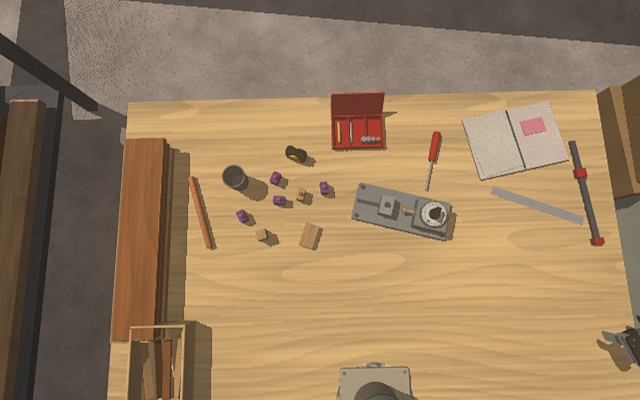

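View pics/scene1.png

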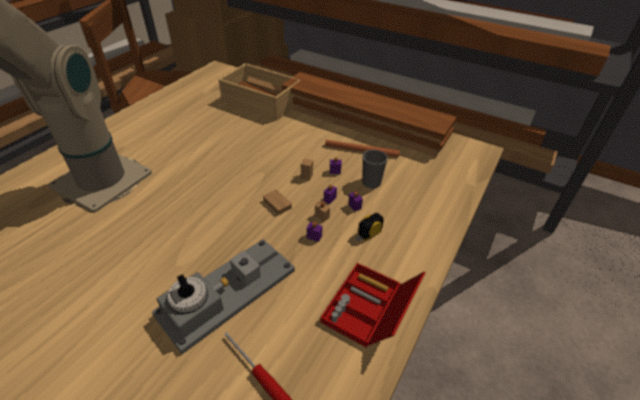

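Top view candidates: wooden block at (302,194), plain wooden block at (262,235), and purple look-alikes at (276,178), (323,187), (279,200), (242,215). In the scene view the wooden block is at (322,210) and the plain one at (307,168). I choose (302,194) and check it in an enlarged crop while measuring.

```bash
python3 - <<'E'
from h import *
t=dict(np.load('top1.npz')); s=dict(np.load('scene1.npz'))
a=cv2.resize(t['color'][165:245,225:465],None,fx=3.3,fy=3.3,interpolation=cv2.INTER_CUBIC)
b=cv2.resize(s['color'][150:250,250:410],None,fx=3,fy=3,interpolation=cv2.INTER_CUBIC)
im=np.zeros((a.shape[0]+b.shape[0],800,3),np.uint8); im[:a.shape[0],:a.shape[1]]=a; im[a.shape[0]:,:b.shape[1]]=b
cv2.imwrite('pics/crop1.png',im[:,:,::-1])
for c,n,L in [(t,'top',[(302,194),(262,235),(276,178),(323,187),(279,200),(242,215),(385,204),(432,212),(360,188),(448,235)]),(s,'scene',[(322,210),(307,168)])]:
    P=pts(c)
    for u,v in L: print(n,u,v,np.round(P[v,u],3))
# tall stuff segmentation from top
P=pts(t); m=((P[...,2]>.012)&(P[...,0]>.35)&(P[...,0]<.9)&(P[...,1]>-.35)&(P[...,1]<.5)).astype(np.uint8)
n,l,st,ce=cv2.connectedComponentsWithStats(m)
for i in range(1,n):
    if st[i,4]>20:
        q=P[l==i]; print(st[i],np.round(q.mean(0),3),'top',q[:,2].max().round(3), cv2.minAreaRect(q[:,:2].astype(np.float32)))
E
```

```text
top 302 194 [0.629 0.203 0.036]
top 262 235 [0.502 0.327 0.052]
top 276 178 [0.683 0.285 0.038]
top 323 187 [0.647 0.136 0.049]
top 279 200 [0.609 0.274 0.05 ]
top 242 215 [0.566 0.39  0.047]
top 385 204 [ 0.585 -0.052  0.067]
top 432 212 [ 0.554 -0.186  0.09 ]
top 360 188 [0.647 0.017 0.019]
top 448 235 [ 0.49  -0.256  0.005]
scene 322 210 [0.638 0.195 0.04 ]
scene 307 168 [0.515 0.319 0.043]
[330 112  54  37 600] [0.842 0.018 0.038] top 1.208 ((0.6526909470558167, 0.03360739350318909), (0.17568479478359222, 0.5059841275215149), 85.67198944091797)
[463 120   7  21  47] [ 0.84  -0.344  0.015] top 0.018 ((0.833861231803894, -0.3417869210243225), (0.07024144381284714, 0.017450502142310143), 2.0014138221740723)
[337 122   4  21  43] [0.839 0.08  0.015] top 0.021 ((0.8387641906738281, 0.08039570599794388), (0.0700402706861496, 0.008373826742172241), 1.4295302629470825)
[427 132  14  49 256] [ 0.769 -0.227  0.021] top 0.029 ((0.7477843761444092, -0.22116908431053162), (0.025328051298856735, 0.1647271066904068), 74.10582733154297)
[285 146  22  17 269] [0.758 0.221 0.046] top 0.058 ((0.762
[... 991 characters left out ...]
 (0.26589635014533997, 0.038806818425655365), 38.29487609863281)
[235 210  14  14 112] [0.56  0.389 0.057] top 1.208 ((0.4846048951148987, 0.2811526656150818), (0.3197832703590393, 0.03413786366581917), 55.07019805908203)
[299 223  21  27 347] [0.498 0.185 0.029] top 1.208 ((0.4713761806488037, 0.1815558820962906), (0.13620758056640625, 0.06935536116361618), 5.694625377655029)
[255 229  14  13 128] [0.502 0.328 0.058] top 1.208 ((0.46770843863487244, 0.24116739630699158), (0.23211880028247833, 0.039276380091905594), 68.58442687988281)
[209 237   4  11  26] [0.484 0.496 0.017] top 0.023 ((0.4869549870491028, 0.49674585461616516), (0.0318857841193676, 0.007832187227904797), 10.686664581298828)
```

View pics/crop1.png

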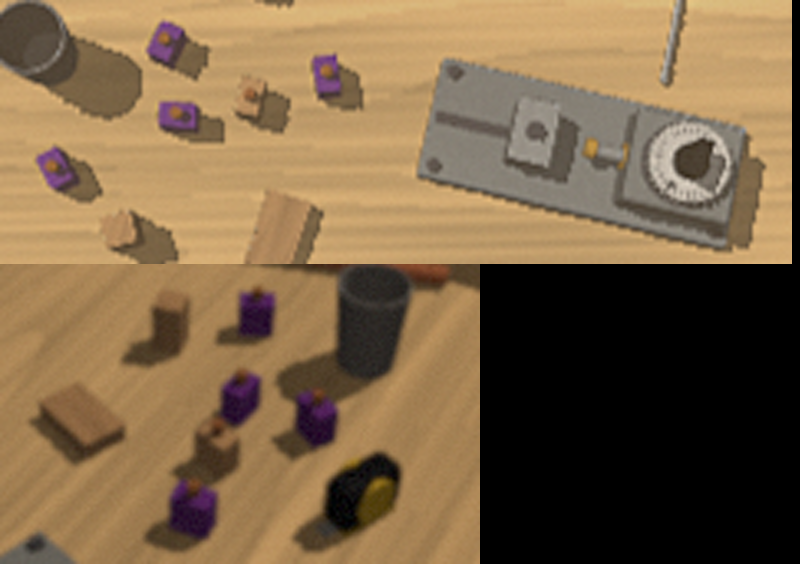

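The crop confirms it: (302,194) is plain wood with a dowel. The wooden block at (262,235) has none, and the rest are purple. The sample is near (0.63, 0.205), with its long axis at about -12°, and the vice is parallel to it. I'll raise and turn the tool first, then go over the vice.

```bash
cat >> h.py <<'E'
from scipy.spatial.transform import Rotation as R
def go(p,yaw=None):
    "tool-frame shift (cm) to world p; tool-z turn (rad) to bring tool y to world yaw (rad, mod pi)"
    o=arm.get_obs(); r=R.from_quat(o['tcp_rot']).as_matrix()
    y=np.arctan2(r[1,1],r[0,1]); 
    print('pos',o['ee_pos'].round(4),'yaw_y',y.round(4),'tilt z',r[:,2].round(4),'q7',o['q'][6].round(3),'t',o['t'],'F',o['ft_force'].round(2),'M',o['moment'].round(3),'open',round(o['opening'],3))
    if p is not None: print('shift cm',(r.T@(np.array(p)-o['ee_pos'])*100).round(2))
    if yaw is not None: print('turn tool z',-((yaw-y+np.pi/2)%np.pi-np.pi/2))
E
python3 -m crank '[{"slide":[0,0,-1],"rot":[0,0,-0.14],"gripper":0},{"slide":[0,0,-1],"rot":[0,0,-0.14],"gripper":0},{"slide":[0,0,-1],"rot":[0,0,-0.14],"gripper":0},{"slide":[0,0,-1],"rot":[0,0,-0.14],"gripper":0},{"slide":[0,0,-1],"rot":[0,0,-0.14],"gripper":0},{"slide":[0,0,-1],"rot":[0,0,-0.14],"gripper":0},{"slide":[0,0,-1],"rot":[0,0,-0.14],"gripper":0},{"slide":[0,0,-1],"rot":[0,0,0],"gripper":0}]'
python3 -c "
from h import *
go([0.52,-0.09,0.33],np.radians(-12.5))"
```

```text
t: 0.9
ee_pos: [0.2364, -0.6051, 0.3044]
tcp_rot: [0.78, 0.626, 0.0, -0.001]
ft_force: [0.2, 0.4, 1.0]
opening: 1.0
pos [ 0.2364 -0.6051  0.3044] yaw_y -0.2177 tilt z [-1.0e-04  1.3e-03 -1.0e+00] q7 0.827 t 0.9 F [0.18 0.4  0.97] M [-0.061 -0.048 -0.068] open 1.0
shift cm [56.42 16.56 -2.5 ]
turn tool z 0.0004269680486037597
```

```bash
python3 -m crank '[{"slide":[4.7,1.4,-0.2],"rot":[0,0,0],"gripper":0},{"slide":[4.7,1.4,-0.2],"rot":[0,0,0],"gripper":0},{"slide":[4.7,1.4,-0.2],"rot":[0,0,0],"gripper":0},{"slide":[4.7,1.4,-0.2],"rot":[0,0,0],"gripper":0},{"slide":[4.7,1.4,-0.2],"rot":[0,0,0],"gripper":0},{"slide":[4.7,1.4,-0.2],"rot":[0,0,0],"gripper":0},{"slide":[4.7,1.4,-0.2],"rot":[0,0,0],"gripper":0},{"slide":[4.7,1.4,-0.2],"rot":[0,0,0],"gripper":0}]'
python3 -m crank '[{"slide":[4.7,1.4,-0.2],"rot":[0,0,0],"gripper":0},{"slide":[4.7,1.4,-0.2],"rot":[0,0,0],"gripper":0},{"slide":[4.7,1.4,-0.2],"rot":[0,0,0],"gripper":0},{"slide":[4.7,1.4,-0.2],"rot":[0,0,0],"gripper":0},{"slide":[0,0,0],"rot":[0,0,0],"gripper":0},{"slide":[0,0,0],"rot":[0,0,0],"gripper":0}]'
python3 -c "
from h import *
go([0.63,0.205,0.33],np.radians(-12.5))
c=cam('wrist'); save(c,'w1.png'); np.savez('w1.npz',**c); print(c['f'],c['cx'],c['cy'],np.round(c['extrinsics'],3))"
```

```text
t: 1.7
ee_pos: [0.428, -0.2606, 0.3208]
tcp_rot: [0.781, 0.624, 0.0, 0.0]
ft_force: [0.3, -0.4, 0.5]
opening: 0.998
t: 2.3
ee_pos: [0.5229, -0.0898, 0.3283]
tcp_rot: [0.78, 0.626, -0.0, -0.0]
ft_force: [-1.1, 0.6, -0.5]
opening: 1.001
pos [ 0.5229 -0.0898  0.3283] yaw_y -0.2176 tilt z [-6.e-04  1.e-04 -1.e+00] q7 -0.261 t 2.3 F [-1.14  0.57 -0.47] M [-0.126 -0.092  0.012] open 1.001
shift cm [31.1   4.09 -0.17]
turn tool z 0.0005863255365858855
298.68397699097966 315.3744811715748 203.14917234432502 [[ 0.976 -0.207 -0.061  0.541]
 [-0.216 -0.938 -0.272 -0.01 ]
 [-0.001  0.278 -0.96   0.488]
 [ 0.     0.     0.     1.   ]]
```

View pics/w1.png

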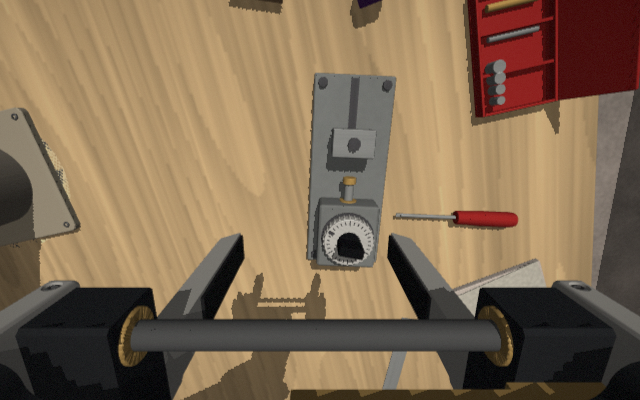

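The wrist view shows the vice (far corners (314,73) and (396,77)), jaw (354,144), brass nose (349,184), ring and knob (348,240). Measuring now.

```bash
cat > meas.py <<'E'
from h import *
def mr(q): 
    (c,s,a)=cv2.minAreaRect(q[:,:2].astype(np.float32)); return np.round(c,4),np.round(s,4),round(a,1)
for f in ['w1','top1']:
    c=dict(np.load(f+'.npz')); P=pts(c); x,y,z=P[...,0],P[...,1],P[...,2]
    u=np.arange(640)[None,:]+0*x; v=np.arange(400)[:,None]+0*x
    reg=(u>295)&(u<410)&(v>60)&(v<275) if f=='w1' else (u>345)&(u<460)&(v>178)&(v<245)
    print(f)
    for nm,lo,hi in [('plate',.013,.03),('jawtop',.055,.0655),('hous',.066,.078),('ring',.084,.095),('knob',.115,.14),('all',.012,.2)]:
        m=reg&(z>lo)&(z<hi)
        n,l,st,ce=cv2.connectedComponentsWithStats(m.astype(np.uint8))
        k=1+np.argmax(st[1:,4]); q=P[l==k]
        print(nm,st[k,4],mr(q),'medz',np.median(q[:,2]).round(4))
    rgb=c['color'].astype(int); br=reg&(rgb[...,0]>rgb[...,2]+60)&(z>.025)&(z<.07)
    if br.sum(): print('brass',br.sum(),P[br].min(0).round(4),P[br].max(0).round(4),P[br].mean(0).round(4))
E
python3 meas.py
```

```text
w1
plate 8868 (array([ 0.5715, -0.1088]), array([0.2993, 0.1203]), 75.0) medz 0.0198
jawtop 1096 (array([ 0.5852, -0.0572]), array([0.04  , 0.0601]), 75.0) medz 0.0617
hous 1611 (array([ 0.5494, -0.1902]), array([0.0997, 0.0892]), 74.7) medz 0.0696
ring 1397 (array([ 0.5491, -0.1911]), array([0.0743, 0.073 ]), 78.2) medz 0.0889
knob 312 (array([ 0.5493, -0.1905]), array([0.0142, 0.0338]), 65.9) medz 0.1249
all 14349 (array([ 0.5715, -0.1088]), array([0.2993, 0.1203]), 75.0) medz 0.0206
brass 122 [ 0.5513 -0.1441  0.0375] [ 0.5795 -0.1046  0.0549] [ 0.5682 -0.119   0.0488]
top1
plate 2092 (array([ 0.5698, -0.1088]), array([0.2996, 0.1211]), 75.1) medz 0.0189
jawtop 237 (array([ 0.5834, -0.0572]), array([0.0405, 0.0603]), 75.0) medz 0.0607
hous 400 (array([ 0.5475, -0.1905]), array([0.0988, 0.0896]), 74.3) medz 0.069
ring 364 (array([ 0.5482, -0.1902]), array([0.072 , 0.0717]), 6.3) medz 0.0881
knob 63 (array([ 0.5475, -0.1909]), array([0.0155, 0.0335]), 70.4) medz 0.1239
all 3530 (array([ 0.5697, -0.1091]), array([0.3004, 0.1211]), 75.1) medz 0.0214
brass 26 [ 0.5516 -0.1436  0.0375] [ 0.5779 -0.1054  0.0551] [ 0.5659 -0.1202  0.0493]
```

```bash
python3 -m crank '[{"slide":[4.4,0.6,0.4],"rot":[0,0,0],"gripper":0},{"slide":[4.4,0.6,0.4],"rot":[0,0,0],"gripper":0},{"slide":[4.4,0.6,0.4],"rot":[0,0,0],"gripper":0},{"slide":[4.4,0.6,1],"rot":[0,0,0],"gripper":0},{"slide":[4.4,0.6,1.6],"rot":[0,0,0],"gripper":0},{"slide":[4.4,0.6,2],"rot":[0,0,0],"gripper":0},{"slide":[4.4,0.5,2],"rot":[0,0,0],"gripper":0},{"slide":[0,0,0],"rot":[0,0,0],"gripper":0}]'
python3 - <<'E'
from h import *
c=cam('wrist'); save(c,'w2.png'); P=pts(c); z=P[...,2]
rgb=c['color'].astype(int)
for nm,lo,hi in [('block',.02,.045),('dowel',.046,.06)]:
    m=(z>lo)&(z<hi)&(np.hypot(P[...,0]-.63,P[...,1]-.205)<.045)&(rgb[...,1]>rgb[...,2])
    n,l,st,ce=cv2.connectedComponentsWithStats(m.astype(np.uint8))
    k=1+np.argmax(st[1:,4]); q=P[l==k]; print(nm,st[k],ce[k],cv2.minAreaRect(q[:,:2].astype(np.float32)),np.median(q[:,2]),q[:,:2].mean(0))
    if nm=='block':
        t=q[q[:,2]>.036]; (ctr,s,a)=cv2.minAreaRect(t[:,:2].astype(np.float32)); print('top',ctr,s,a,np.median(t[:,2]))
yaw=np.radians(a if s[0]>s[1] else a-90)
go([ctr[0],ctr[1],.03],yaw)
E
```

```text
t: 3.15
ee_pos: [0.6278, 0.2057, 0.2466]
tcp_rot: [0.779, 0.627, -0.001, -0.003]
ft_force: [-0.4, -0.2, 0.0]
opening: 0.999
block [303 170  29  22 518] [317.38223938 179.84362934] ((0.6296350359916687, 0.20944420993328094), (0.024112045764923096, 0.035760555416345596), 76.130126953125) 0.039467466810233026 [0.63035798 0.2115024 ]
top (0.6296496391296387, 0.20943419635295868) (0.02404504269361496, 0.03579283133149147) 75.95245361328125 0.039627066257806376
dowel [313 179  10  10  79] [317.13924051 183.44303797] ((0.6300702095031738, 0.2095189392566681), (0.011083414778113365, 0.01099893357604742), 78.27731323242188) 0.051533025640786434 [0.62970366 0.20986044]
pos [0.6284 0.2019 0.248 ] yaw_y -0.217 tilt z [-4.1e-03 -4.0e-04 -1.0e+00] q7 -0.786 t 3.2 F [ 0.18 -0.36 -0.5 ] M [-0.09  -0.038 -0.001] open 1.003
shift cm [ 0.79  0.04 21.8 ]
turn tool z 0.028204460681997334
```

View pics/w2.png

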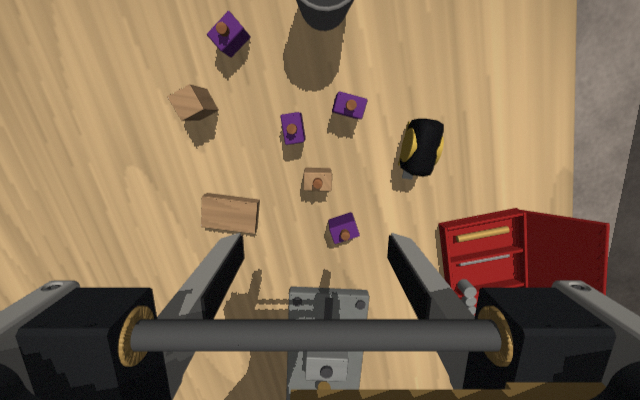

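The sample (317,180) stands clear of the purple blocks (292,129) and (343,230). Its top is at 39.6 mm and the dowel top at 51.5 mm, which agrees with the text. Descending.

```bash
python3 -m crank '[{"slide":[0.4,0,3],"rot":[0,0,0.028],"gripper":0.2},{"slide":[0.4,0,3],"rot":[0,0,0],"gripper":0.2},{"slide":[0,0,3],"rot":[0,0,0],"gripper":0.2},{"slide":[0,0,3],"rot":[0,0,0],"gripper":0.2},{"slide":[0,0,2],"rot":[0,0,0],"gripper":0.2},{"slide":[0,0,0],"rot":[0,0,0],"gripper":0.2},{"slide":[0,0,0],"rot":[0,0,0],"gripper":0.2},{"slide":[0,0,0],"rot":[0,0,0],"gripper":0.2}]' 10
python3 -c "
from h import *
go([0.6297,0.2095,0.028],np.radians(-14))"
```

```text
t: 4.0
ee_pos: [0.6327, 0.2077, 0.1125]
tcp_rot: [0.789, 0.614, 0.001, 0.001]
ft_force: [-0.1, 1.0, 0.5]
opening: 0.802
pos [0.6327 0.2077 0.1125] yaw_y -0.2481 tilt z [ 3.e-03  5.e-04 -1.e+00] q7 -0.878 t 4.0 F [-0.1   0.97  0.49] M [ 0.001 -0.03   0.044] open 0.802
shift cm [ 0.1  -0.36  8.45]
turn tool z -0.003733431931174369
```

```bash
python3 -m crank '[{"slide":[0.1,-0.3,3],"rot":[0,0,0],"gripper":0.2},{"slide":[0,0,3],"rot":[0,0,0],"gripper":0.2},{"slide":[0,0,2.4],"rot":[0,0,0],"gripper":0.2},{"slide":[0,0,0],"rot":[0,0,0],"gripper":0.2},{"slide":[0,0,0],"rot":[0,0,0],"gripper":0.2},{"slide":[0,0,0],"rot":[0,0,0],"gripper":0.9},{"slide":[0,0,0],"rot":[0,0,0],"gripper":0.9},{"slide":[0,0,0],"rot":[0,0,0],"gripper":0.9}]' 12
python3 -m crank '[{"slide":[0,0,0],"rot":[0,0,0],"gripper":0.9},{"slide":[0,0,0],"rot":[0,0,0],"gripper":0.9},{"slide":[0,0,0],"rot":[0,0,0],"gripper":0.9}]' 12
python3 -c "
from h import *
go([0.6297,0.2095,0.028],np.radians(-14))"
```

```text
t: 4.8
ee_pos: [0.6294, 0.2105, 0.0278]
tcp_rot: [0.789, 0.615, 0.001, 0.0]
ft_force: [-0.5, -0.0, 0.8]
opening: 0.579
t: 5.1
ee_pos: [0.6288, 0.2103, 0.0267]
tcp_rot: [0.789, 0.615, 0.0, 0.0]
ft_force: [0.6, -0.4, 1.8]
opening: 0.378
pos [0.6288 0.2103 0.0267] yaw_y -0.246 tilt z [ 3.e-04  0.e+00 -1.e+00] q7 -0.92 t 5.1 F [ 0.59 -0.39  1.79] M [-0.059 -0.073  0.021] open 0.378
shift cm [-0.05  0.11 -0.13]
turn tool z -0.0016883951897084248
```

```bash
python3 -m crank '[{"slide":[0,0,-2],"rot":[0,0,0],"gripper":0.9},{"slide":[0,0,-4],"rot":[0,0,0],"gripper":0.9},{"slide":[0,0,-4],"rot":[0,0,0],"gripper":0.9},{"slide":[0,0,-3],"rot":[0,0,0],"gripper":0.9},{"slide":[0,0,0],"rot":[0,0,0],"gripper":0.9},{"slide":[0,0,0],"rot":[0,0,0],"gripper":0.9}]' 15
python3 -c "
from h import *
go([0.5754,-0.0914,0.16],np.radians(-15))"
```

```text
t: 5.7
ee_pos: [0.6286, 0.2101, 0.1567]
tcp_rot: [0.789, 0.615, 0.0, 0.0]
ft_force: [0.2, 0.2, -0.4]
opening: 0.38
pos [0.6286 0.2101 0.1567] yaw_y -0.2461 tilt z [ 6.e-04 -0.e+00 -1.e+00] q7 -0.864 t 5.7 F [ 0.16  0.15 -0.43] M [-0.08  -0.032 -0.011] open 0.38
shift cm [-30.54   2.19  -0.33]
turn tool z 0.015693825436334574
```

```bash
python3 -m crank '[{"slide":[-3.2,0.3,0],"rot":[0,0,0.016],"gripper":0.9},{"slide":[-4.5,0.3,0],"rot":[0,0,0],"gripper":0.9},{"slide":[-4.5,0.3,0],"rot":[0,0,0],"gripper":0.9},{"slide":[-4.5,0.3,0],"rot":[0,0,0],"gripper":0.9},{"slide":[-4.5,0.3,0],"rot":[0,0,0],"gripper":0.9},{"slide":[-4.5,0.2,0],"rot":[0,0,0],"gripper":0.9},{"slide":[-3,0,0],"rot":[0,0,0],"gripper":0.9},{"slide":[-1.8,0,0],"rot":[0,0,0],"gripper":0.9}]' 15
python3 -m crank '[{"slide":[0,0,0],"rot":[0,0,0],"gripper":0.9},{"slide":[0,0,0],"rot":[0,0,0],"gripper":0.9},{"slide":[0,0,0],"rot":[0,0,0],"gripper":0.9}]' 15
python3 - <<'E'
from h import *
go([0.5754,-0.0914,0.047],np.radians(-15))
c=cam('wrist'); P=pts(c); np.savez('w3.npz',**c)
z=P[...,2]; print(np.round(P[200:400:20,315],3))
cv2.imwrite('pics/w3.png',c['color'][:,:,::-1])
E
```

```text
t: 6.5
ee_pos: [0.5638, -0.0926, 0.1543]
tcp_rot: [0.795, 0.607, -0.002, -0.001]
ft_force: [0.1, 0.5, -0.7]
opening: 0.387
t: 6.8
ee_pos: [0.5666, -0.0866, 0.1559]
tcp_rot: [0.793, 0.61, 0.0, -0.001]
ft_force: [0.7, 1.0, 0.0]
opening: 0.38
pos [ 0.5666 -0.0866  0.1559] yaw_y -0.2595 tilt z [-6.0e-04  1.5e-03 -1.0e+00] q7 -0.456 t 6.8 F [0.73 0.97 0.02] M [-0.049 -0.04  -0.017] open 0.38
shift cm [-0.26  0.98 10.89]
turn tool z 0.0023269960387215516
[[ 0.566 -0.087  0.019]
 [ 0.561 -0.107  0.02 ]
 [ 0.569 -0.075  0.151]
 [ 0.568 -0.079  0.168]
 [ 0.567 -0.084  0.182]
 [ 0.548 -0.155  0.089]
 [ 0.574 -0.058  0.247]
 [ 0.574 -0.061  0.251]
 [ 0.541 -0.183  0.126]
 [ 0.501 -0.33   0.001]]
```

View pics/w3.png

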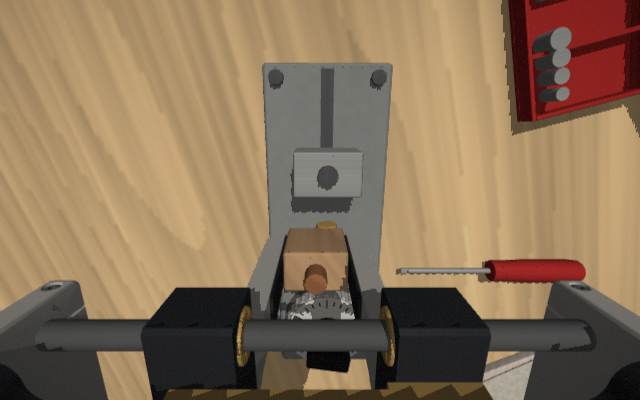

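The held sample (316,258) is centred on the tool, and the nose shows at (326,226) with the jaw behind it at (327,173). Lowering.

```bash
python3 -m crank '[{"slide":[-0.2,0.5,2],"rot":[0,0,0],"gripper":0.9},{"slide":[0,0.5,2],"rot":[0,0,0],"gripper":0.9},{"slide":[0,0,1.8],"rot":[0,0,0],"gripper":0.9},{"slide":[0,0,0],"rot":[0,0,0],"gripper":0.9},{"slide":[0,0,0],"rot":[0,0,0],"gripper":0.9},{"slide":[0,0,0],"rot":[0,0,0],"gripper":0.9},{"slide":[0,0,0],"rot":[0,0,0],"gripper":0.9}]' 15
python3 - <<'E'
from h import *
go([0.5754,-0.0914,0.047],np.radians(-15))
E
```

```text
t: 7.55
ee_pos: [0.5765, -0.093, 0.0996]
tcp_rot: [0.793, 0.609, 0.001, 0.001]
ft_force: [0.7, 0.2, -0.5]
opening: 0.385
pos [ 0.5765 -0.093   0.0996] yaw_y -0.2616 tilt z [ 2.e-03 -1.e-04 -1.e+00] q7 -0.486 t 7.55 F [ 0.67  0.2  -0.47] M [-0.063 -0.037  0.03 ] open 0.385
shift cm [ 0.13 -0.15  5.26]
turn tool z 0.0001642237905494781
```

```bash
python3 -m crank '[{"slide":[0.1,-0.1,1.5],"rot":[0,0,0],"gripper":0.9},{"slide":[0,0,1.5],"rot":[0,0,0],"gripper":0.9},{"slide":[0,0,1],"rot":[0,0,0],"gripper":0.9},{"slide":[0,0,0.6],"rot":[0,0,0],"gripper":0.9},{"slide":[0,0,0.3],"rot":[0,0,0],"gripper":0.9},{"slide":[0,0,0],"rot":[0,0,0],"gripper":0.9},{"slide":[0,0,0],"rot":[0,0,0],"gripper":0.9},{"slide":[0,0,0],"rot":[0,0,0],"gripper":0.9}]' 15
python3 - <<'E'
from h import *
go([0.5754,-0.0914,0.047],np.radians(-15))
E
```

```text
t: 8.35
ee_pos: [0.5753, -0.0921, 0.0499]
tcp_rot: [0.793, 0.609, 0.0, 0.0]
ft_force: [-0.2, 0.2, 0.5]
opening: 0.383
pos [ 0.5753 -0.0921  0.0499] yaw_y -0.262 tilt z [ 9.e-04 -1.e-04 -1.e+00] q7 -0.52 t 8.35 F [-0.21  0.16  0.49] M [-0.078 -0.071 -0.033] open 0.383
shift cm [ 0.07 -0.01  0.29]
turn tool z -0.00024859143925293203
```

```bash
python3 -m crank '[{"slide":[0,0,0.1],"rot":[0,0,0],"gripper":0.9},{"slide":[0,0,0.1],"rot":[0,0,0],"gripper":0.9},{"slide":[0,0,0],"rot":[0,0,0],"gripper":0.9},{"slide":[0,0,0],"rot":[0,0,0],"gripper":0.9}]'
python3 -m crank '[{"slide":[0,0,0.1],"rot":[0,0,0],"gripper":0.9},{"slide":[0,0,0],"rot":[0,0,0],"gripper":0.9},{"slide":[0,0,0],"rot":[0,0,0],"gripper":0.9}]'
python3 -m crank '[{"slide":[0,0,0.1],"rot":[0,0,0],"gripper":0.9},{"slide":[0,0,0],"rot":[0,0,0],"gripper":0.9},{"slide":[0,0,0],"rot":[0,0,0],"gripper":0.9}]'
```

```text
t: 8.75
ee_pos: [0.575, -0.0921, 0.0475]
tcp_rot: [0.793, 0.609, -0.0, 0.0]
ft_force: [0.1, 0.5, -0.6]
opening: 0.381
t: 9.05
ee_pos: [0.5751, -0.0921, 0.0467]
tcp_rot: [0.793, 0.609, 0.0, 0.0]
ft_force: [0.0, 1.1, 2.8]
opening: 0.382
t: 9.35
ee_pos: [0.5751, -0.0921, 0.0467]
tcp_rot: [0.793, 0.609, 0.0, 0.0]
ft_force: [-2.2, -0.7, 10.4]
opening: 0.384
```

It's on the bed, 10 N down. I'll ease off and feel for the jaw by sliding along +tool x (vice +y).

```bash
python3 -m crank '[{"slide":[0,0,-0.12],"rot":[0,0,0],"gripper":0.9},{"slide":[0.1,0,0],"rot":[0,0,0],"gripper":0.9},{"slide":[0.1,0,0],"rot":[0,0,0],"gripper":0.9},{"slide":[0,0,0],"rot":[0,0,0],"gripper":0.9},{"slide":[0,0,0],"rot":[0,0,0],"gripper":0.9}]'
python3 -m crank '[{"slide":[0.1,0,0],"rot":[0,0,0],"gripper":0.9},{"slide":[0,0,0],"rot":[0,0,0],"gripper":0.9},{"slide":[0,0,0],"rot":[0,0,0],"gripper":0.9}]'
python3 -m crank '[{"slide":[0.1,0,0],"rot":[0,0,0],"gripper":0.9},{"slide":[0,0,0],"rot":[0,0,0],"gripper":0.9},{"slide":[0,0,0],"rot":[0,0,0],"gripper":0.9}]'
```

```text
t: 9.85
ee_pos: [0.5755, -0.0906, 0.0467]
tcp_rot: [0.794, 0.609, -0.0, 0.0]
ft_force: [0.2, -1.8, 3.3]
opening: 0.381
t: 10.15
ee_pos: [0.5759, -0.0891, 0.0467]
tcp_rot: [0.793, 0.609, 0.0, 0.0]
ft_force: [-0.3, -1.7, 2.2]
opening: 0.384
t: 10.45
ee_pos: [0.5761, -0.0879, 0.0467]
tcp_rot: [0.793, 0.609, 0.0, -0.0]
ft_force: [-1.1, -0.3, 2.6]
opening: 0.383
```

```bash
python3 -m crank '[{"slide":[0.1,0,0],"rot":[0,0,0],"gripper":0.9},{"slide":[0,0,0],"rot":[0,0,0],"gripper":0.9},{"slide":[0,0,0],"rot":[0,0,0],"gripper":0.9}]'
python3 -m crank '[{"slide":[0.1,0,0],"rot":[0,0,0],"gripper":0.9},{"slide":[0,0,0],"rot":[0,0,0],"gripper":0.9},{"slide":[0,0,0],"rot":[0,0,0],"gripper":0.9}]'
```

```text
t: 10.75
ee_pos: [0.5763, -0.0871, 0.0467]
tcp_rot: [0.793, 0.609, 0.0, -0.0]
ft_force: [0.0, -1.8, 2.5]
opening: 0.384
t: 11.05
ee_pos: [0.5763, -0.0871, 0.0467]
tcp_rot: [0.794, 0.608, -0.0, 0.0]
ft_force: [-1.1, -3.5, 4.1]
opening: 0.382
```

The jaw is felt at 3.5 N, with the face at vice y of about 34.4 mm. Releasing and lifting.

```bash
python3 -m crank '[{"slide":[-0.15,0,0],"rot":[0,0,0],"gripper":0.9},{"slide":[0,0,0],"rot":[0,0,0],"gripper":0.3},{"slide":[0,0,0],"rot":[0,0,0],"gripper":0.3},{"slide":[0,0,0],"rot":[0,0,0],"gripper":0.3},{"slide":[0,0,-1],"rot":[0,0,0],"gripper":0.3},{"slide":[0,0,-2],"rot":[0,0,0],"gripper":0.3},{"slide":[0,0,-4],"rot":[0,0,0],"gripper":0.3},{"slide":[0,0,-4],"rot":[0,0,0],"gripper":0.3}]'
python3 -m crank '[{"slide":[0,0,-4],"rot":[0,0,0],"gripper":0.3},{"slide":[0,0,-4],"rot":[0,0,0],"gripper":0.3},{"slide":[0,0,-3],"rot":[0,0,0],"gripper":0.3},{"slide":[0,0,0],"rot":[0,0,0],"gripper":0.3},{"slide":[0,0,0],"rot":[0,0,0],"gripper":0.3},{"slide":[0,0,0],"rot":[0,0,0],"gripper":0.3}]'
python3 - <<'E'
from h import *
c=cam('wrist'); save(c,'w4.png'); np.savez('w4.npz',**c); P=pts(c);z=P[...,2]; r=c['color'].astype(int)
u=np.arange(640)[None,:]+0*z
reg=(np.hypot(P[...,0]-.577,P[...,1]+.088)<.03)
m=reg&(z>.055)&(z<.0585+.006)&(r[...,0]>r[...,2]+25)
n,l,st,ce=cv2.connectedComponentsWithStats(m.astype(np.uint8)); k=1+np.argmax(st[1:,4]); q=P[l==k]; print('sample top',st[k],cv2.minAreaRect(q[:,:2].astype(np.float32)),np.median(q[:,2]))
for nm,lo,hi in [('knob',.115,.14),('ring',.084,.095)]:
    m=(z>lo)&(z<hi)&(np.hypot(P[...,0]-.549,P[...,1]+.191)<.045)
    n,l,st,ce=cv2.connectedComponentsWithStats(m.astype(np.uint8)); k=1+np.argmax(st[1:,4]); q=P[l==k]; print(nm,st[k],cv2.minAreaRect(q[:,:2].astype(np.float32)),np.median(q[:,2]))
go([.5487,-.1909,.116],np.radians(-15))
E
```

```text
t: 11.85
ee_pos: [0.5756, -0.0873, 0.158]
tcp_rot: [0.793, 0.609, -0.0, -0.001]
ft_force: [1.6, 0.0, 0.2]
opening: 0.698
t: 12.45
ee_pos: [0.5751, -0.0878, 0.2656]
tcp_rot: [0.793, 0.609, -0.001, -0.001]
ft_force: [-1.4, -0.2, -0.1]
opening: 0.699
sample top [303 175  28  19 443] ((0.5761868953704834, -0.08690448105335236), (0.023826226592063904, 0.03414415940642357), 75.39373779296875) 0.05976295466118259
knob [302 277  31  18 429] ((0.5494421720504761, -0.19029922783374786), (0.014483588747680187, 0.03383481130003929), 65.40495300292969) 0.12483922534507536
ring [ 288  244   59   54 1726] ((0.5491968989372253, -0.190395325422287), (0.0734066441655159, 0.07411252707242966), 86.69583129882812) 0.08890960667580625
pos [ 0.5751 -0.0877  0.2653] yaw_y -0.2618 tilt z [-2.8e-03  3.0e-04 -1.0e+00] q7 -0.391 t 12.5 F [ 0.12  0.14 -0.17] M [-0.045 -0.085  0.042] open 0.698
shift cm [-10.65   0.16  14.94]
turn tool z 3.3088481208309872e-06
```

View pics/w4.png

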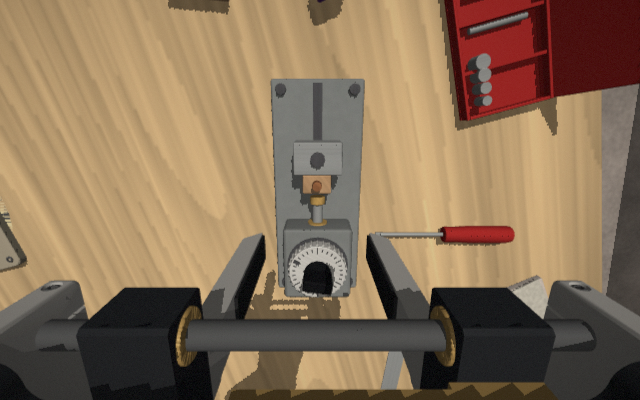

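The sample (316,184) stands square against the jaw with the nose (318,198) in front. The knob bar is at 65.4° across, so its angle is about 0.17 rad. I'll turn the tool above the scene and then approach the knob.

```bash
python3 -m crank '[{"slide":[-2,0,0],"rot":[0,0,-0.14],"gripper":0.3},{"slide":[0,0,0],"rot":[0,0,-0.14],"gripper":0.3},{"slide":[0,0,0],"rot":[0,0,-0.14],"gripper":0.3},{"slide":[0,0,0],"rot":[0,0,-0.14],"gripper":0.3},{"slide":[0,0,0],"rot":[0,0,-0.14],"gripper":0.4},{"slide":[0,0,0],"rot":[0,0,-0.14],"gripper":0.5},{"slide":[0,0,0],"rot":[0,0,-0.14],"gripper":0.5},{"slide":[0,0,0],"rot":[0,0,-0.14],"gripper":0.5}]'
python3 -m crank '[{"slide":[0,0,0],"rot":[0,0,-0.14],"gripper":0.5},{"slide":[0,0,0],"rot":[0,0,-0.14],"gripper":0.5},{"slide":[0,0,0],"rot":[0,0,0],"gripper":0.5},{"slide":[0,0,0],"rot":[0,0,0],"gripper":0.5}]'
python3 -c "
from h import *
go([.5492,-.1904,.16],np.radians(65.4))"
```

```text
t: 13.3
ee_pos: [0.5702, -0.107, 0.2652]
tcp_rot: [0.346, 0.938, -0.0, -0.001]
ft_force: [0.5, 0.2, 0.1]
opening: 0.497
t: 13.7
ee_pos: [0.5705, -0.1071, 0.2657]
tcp_rot: [0.216, 0.976, 0.0, -0.001]
ft_force: [-0.0, -0.3, -0.3]
opening: 0.503
pos [ 0.5705 -0.1071  0.2657] yaw_y 1.1347 tilt z [-1.7e-03  9.0e-04 -1.0e+00] q7 0.834 t 13.7 F [-0.05 -0.31 -0.3 ] M [ 0.026 -0.115 -0.009] open 0.503
shift cm [-1.61 -8.45 10.57]
turn tool z -0.0067173309150547755
```

```bash
python3 -m crank '[{"slide":[-0.5,-2.5,2],"rot":[0,0,0],"gripper":0.5},{"slide":[-0.5,-3,2.5],"rot":[0,0,0],"gripper":0.5},{"slide":[-0.3,-2,2.5],"rot":[0,0,0],"gripper":0.5},{"slide":[-0.3,-1,2],"rot":[0,0,0],"gripper":0.5},{"slide":[0,0,1],"rot":[0,0,0],"gripper":0.5},{"slide":[0,0,0],"rot":[0,0,0],"gripper":0.5},{"slide":[0,0,0],"rot":[0,0,0],"gripper":0.5},{"slide":[0,0,0],"rot":[0,0,0],"gripper":0.5}]'
python3 - <<'E'
from h import *
go([.5492,-.1904,.118],np.radians(65.4))
c=cam('wrist'); P=pts(c); z=P[...,2]
m=(z>.115)&(z<.13)&(np.hypot(P[...,0]-.549,P[...,1]+.1905)<.03); q=P[m]; 
if len(q)>20: print(len(q),cv2.minAreaRect(q[:,:2].astype(np.float32)),np.median(q[:,2]))
go([.5492,-.1904,.118],np.radians(65.4))
E
```

```text
t: 14.5
ee_pos: [0.551, -0.1898, 0.168]
tcp_rot: [0.214, 0.977, 0.0, 0.001]
ft_force: [-0.5, -0.1, 0.2]
opening: 0.5
pos [ 0.551  -0.1898  0.168 ] yaw_y 1.1392 tilt z [ 2.3e-03 -1.0e-04 -1.0e+00] q7 0.889 t 14.5 F [-0.54 -0.14  0.17] M [ 0.02  -0.093 -0.002] open 0.5
shift cm [ 0.15 -0.14  5.  ]
turn tool z -0.0022786265830316843
872 ((0.5492125153541565, -0.1905331015586853), (0.013362896628677845, 0.034120701253414154), 65.27727508544922) 0.12488358696112392
pos [ 0.5508 -0.19    0.1679] yaw_y 1.139 tilt z [ 2.1e-03 -3.0e-04 -1.0e+00] q7 0.889 t 14.55 F [ 0.22 -0.47  0.13] M [ 0.019 -0.18  -0.043] open 0.499
shift cm [ 0.14 -0.11  4.99]
turn tool z -0.0024305524867906936
```

```bash
python3 -m crank '[{"slide":[0.1,-0.1,1.5],"rot":[0,0,0],"gripper":0.5},{"slide":[0,0,1.5],"rot":[0,0,0],"gripper":0.5},{"slide":[0,0,1],"rot":[0,0,0],"gripper":0.5},{"slide":[0,0,0.6],"rot":[0,0,0],"gripper":0.5},{"slide":[0,0,0],"rot":[0,0,0],"gripper":0.5},{"slide":[0,0,0],"rot":[0,0,0],"gripper":0.5},{"slide":[0,0,0],"rot":[0,0,0],"gripper":0.5},{"slide":[0,0,0],"rot":[0,0,0],"gripper":0.5}]'
python3 - <<'E'
from h import *
go([.5492,-.1905,.118],np.radians(65.3))
E
```

```text
t: 15.35
ee_pos: [0.5489, -0.1915, 0.1212]
tcp_rot: [0.215, 0.977, -0.0, 0.0]
ft_force: [0.8, 0.0, 1.3]
opening: 0.502
pos [ 0.5489 -0.1915  0.1212] yaw_y 1.1379 tilt z [ 1.e-03 -3.e-04 -1.e+00] q7 0.842 t 15.35 F [0.78 0.04 1.25] M [ 0.006 -0.162 -0.   ] open 0.502
shift cm [0.01 0.11 0.32]
turn tool z -0.0018243023386774748
```

Down 3 mm more, then close gently at first.

```bash
python3 -m crank '[{"slide":[0,0.1,0.3],"rot":[0,0,0],"gripper":0.5},{"slide":[0,0,0],"rot":[0,0,0],"gripper":0.95},{"slide":[0,0,0],"rot":[0,0,0],"gripper":0.95},{"slide":[0,0,0],"rot":[0,0,0],"gripper":0.95},{"slide":[0,0,0],"rot":[0,0,0],"gripper":0.95},{"slide":[0,0,0],"rot":[0,0,0],"gripper":0.95},{"slide":[0,0,0],"rot":[0,0,0],"gripper":0.95},{"slide":[0,0,0],"rot":[0,0,0],"gripper":0.95}]' 6
python3 -c "
from h import *
go([.5492,-.1905,.118],np.radians(65.3))"
python3 -m crank '[{"slide":[0,0,0],"rot":[0,0,0],"gripper":0.95},{"slide":[0,0,0],"rot":[0,0,0],"gripper":0.95},{"slide":[0,0,0],"rot":[0,0,0],"gripper":0.95},{"slide":[0,0,0],"rot":[0,0,0],"gripper":0.95}]' 40
python3 -c "
from h import *
go([.5492,-.1905,.118],np.radians(65.3))"
```

```text
t: 16.15
ee_pos: [0.5486, -0.1912, 0.1177]
tcp_rot: [0.215, 0.977, -0.001, -0.0]
ft_force: [-1.7, -1.7, 1.6]
opening: 0.153
pos [ 0.5486 -0.1912  0.1177] yaw_y 1.1376 tilt z [-5.e-04 -1.e-03 -1.e+00] q7 0.837 t 16.15 F [-1.7  -1.71  1.62] M [-0.512  0.128  0.102] open 0.153
shift cm [-0.02  0.09 -0.03]
turn tool z -0.002052383522189505
t: 16.55
ee_pos: [0.5486, -0.1912, 0.1177]
tcp_rot: [0.215, 0.977, -0.0, -0.0]
ft_force: [-2.4, -4.5, 3.7]
opening: 0.147
pos [ 0.5486 -0.1912  0.1177] yaw_y 1.1376 tilt z [-5.e-04 -9.e-04 -1.e+00] q7 0.837 t 16.55 F [-2.35 -4.49  3.69] M [-0.871  0.374  0.054] open 0.147
shift cm [-0.02  0.08 -0.03]
turn tool z -0.002113474236711488
```

```bash
python3 -m crank '[{"slide":[0,0,0],"rot":[0,0,0.05],"gripper":0.95},{"slide":[0,0,0],"rot":[0,0,0.05],"gripper":0.95},{"slide":[0,0,0],"rot":[0,0,0.05],"gripper":0.95},{"slide":[0,0,0],"rot":[0,0,0.05],"gripper":0.95}]'
python3 -c "
from h import *
go([.5492,-.1905,.118],np.radians(65.3))"
python3 -m crank '[{"slide":[0,0,0],"rot":[0,0,0.05],"gripper":0.95},{"slide":[0,0,0],"rot":[0,0,0.05],"gripper":0.95},{"slide":[0,0,0],"rot":[0,0,0.05],"gripper":0.95}]'
python3 -c "
from h import *
go([.5492,-.1905,.118],np.radians(65.3))"
```

```text
t: 16.95
ee_pos: [0.5487, -0.1911, 0.1177]
tcp_rot: [0.312, 0.95, -0.0, -0.0]
ft_force: [-2.0, -2.7, 1.9]
opening: 0.147
pos [ 0.5487 -0.1911  0.1177] yaw_y 0.9362 tilt z [-3.e-04 -9.e-04 -1.e+00] q7 0.674 t 16.95 F [-1.98 -2.67  1.87] M [-0.841  0.252  0.195] open 0.147
shift cm [-0.01  0.08 -0.03]
turn tool z -0.20352542820830366
t: 17.25
ee_pos: [0.5487, -0.191, 0.1177]
tcp_rot: [0.382, 0.924, -0.0, 0.0]
ft_force: [-0.9, -3.1, 1.8]
opening: 0.146
pos [ 0.5487 -0.191   0.1177] yaw_y 0.7862 tilt z [-3.e-04 -7.e-04 -1.e+00] q7 0.555 t 17.25 F [-0.93 -3.12  1.77] M [-0.848  0.266  0.188] open 0.146
shift cm [ 0.    0.07 -0.03]
turn tool z -0.35345996102919797
```

```bash
G='from h import *
o=arm.get_obs(); r=R.from_quat(o["tcp_rot"]).as_matrix(); print("turned",round(1.1396-np.arctan2(r[1,1],r[0,1]),4),"Mz",o["moment"].round(3),"F",o["ft_force"].round(1))'; echo "$G" > g.py
python3 -m crank '[{"slide":[0,0,0],"rot":[0,0,0.03],"gripper":0.95}]' >/dev/null; python3 g.py
python3 -m crank '[{"slide":[0,0,0],"rot":[0,0,0.03],"gripper":0.95}]' >/dev/null; python3 g.py
python3 -m crank '[{"slide":[0,0,0],"rot":[0,0,0.02],"gripper":0.95}]' >/dev/null; python3 g.py
python3 -m crank '[{"slide":[0,0,0],"rot":[0,0,0.02],"gripper":0.95}]' >/dev/null; python3 g.py
python3 -m crank '[{"slide":[0,0,0],"rot":[0,0,0.02],"gripper":0.95}]' >/dev/null; python3 g.py
```

```text
turned 0.383 Mz [-0.952  0.28   0.2  ] F [-1.5 -3.2  2.2]
turned 0.413 Mz [-1.037  0.323  0.2  ] F [-1.2 -3.6  2.3]
turned 0.433 Mz [-1.028  0.412  0.178] F [-2.2 -4.9  2.5]
turned 0.453 Mz [-1.17   0.407  0.195] F [-2.6 -5.   2.7]
turned 0.4731 Mz [-1.14   0.467  0.251] F [-2.6 -4.5  3.7]
```

```bash

python3 -m crank '[{"slide":[0,0,0],"rot":[0,0,0.015],"gripper":0.95}]' >/dev/null; python3 g.py
python3 -m crank '[{"slide":[0,0,0],"rot":[0,0,0.015],"gripper":0.95}]' >/dev/null; python3 g.py
```

```text
turned 0.488 Mz [-1.178  0.336  0.212] F [-1.8 -5.2  2.7]
turned 0.5029 Mz [-1.134  0.383  0.166] F [-1.2 -4.6  2. ]
```

```bash

for i in 1; do :; done
python3 -m crank '[{"slide":[0,0,0],"rot":[0,0,0.015],"gripper":0.95}]' >/dev/null; python3 g.py
python3 -m crank '[{"slide":[0,0,0],"rot":[0,0,0.015],"gripper":0.95}]' >/dev/null; python3 g.py
python3 -m crank '[{"slide":[0,0,0],"rot":[0,0,0.015],"gripper":0.95}]' >/dev/null; python3 g.py
```

```text
turned 0.5177 Mz [-1.12   0.352  0.218] F [-1.6 -5.1  2.8]
turned 0.5327 Mz [-1.107  0.403  0.288] F [-2.  -4.3  2.6]
turned 0.5476 Mz [-1.141  0.365  0.257] F [-2.3 -4.4  2.7]
```

```bash

python3 -m crank '[{"slide":[0,0,0],"rot":[0,0,0],"gripper":0.95}]' >/dev/null; python3 g.py
python3 -m crank '[{"slide":[0,0,0],"rot":[0,0,0.015],"gripper":0.95}]' >/dev/null; python3 g.py
python3 -m crank '[{"slide":[0,0,0],"rot":[0,0,0],"gripper":0.95}]' >/dev/null; python3 g.py
python3 -m crank '[{"slide":[0,0,0],"rot":[0,0,0],"gripper":0.95}]' >/dev/null; python3 g.py
```

```text
turned 0.5474 Mz [-1.131  0.397  0.2  ] F [-1.6 -5.3  2.5]
turned 0.5623 Mz [-1.158  0.437  0.326] F [-1.8 -4.2  2.7]
turned 0.5624 Mz [-1.143  0.38   0.206] F [-1.9 -3.9  2.6]
turned 0.5623 Mz [-1.172  0.324  0.245] F [-2.9 -4.8  3.1]
```

```bash

python3 -m crank '[{"slide":[0,0,0],"rot":[0,0,0.01],"gripper":0.95}]' >/dev/null; python3 g.py
python3 -m crank '[{"slide":[0,0,0],"rot":[0,0,0.01],"gripper":0.95}]' >/dev/null; python3 g.py
```

```text
turned 0.5722 Mz [-1.138  0.413  0.267] F [-2.8 -5.4  2.6]
turned 0.5823 Mz [-1.139  0.389  0.326] F [-2.8 -5.2  2.3]
```

```bash
python3 - <<'E'
import numpy as np
x=np.array([.203,.353,.383,.413,.433,.453,.4731,.488,.5029,.5177,.5327,.5476,.5623,.5722,.5823])
y=np.array([.195,.188,.2,.2,.178,.195,.251,.212,.166,.218,.288,.257,.326,.267,.326])
for x0 in np.arange(.44,.56,.01):
    h=np.maximum(0,x-x0)*1.35; b=(y-h).mean(); print(round(x0,3),round(b,3),'rms',((y-h-b)**2).mean()**.5.__float__(),'N now',round((.5823-x0)*90,1))
E
```

```text
0.44 0.156 rms 0.0404079259744367 N now 12.8
0.45 0.165 rms 0.036741563406523084 N now 11.9
0.46 0.174 rms 0.033400837737331615 N now 11.0
0.47 0.182 rms 0.030884986021618266 N now 10.1
0.48 0.189 rms 0.028240032605426568 N now 9.2
0.49 0.196 rms 0.02623563533737187 N now 8.3
0.5 0.203 rms 0.025403333670122038 N now 7.4
0.51 0.208 rms 0.027226585749145184 N now 6.5
0.52 0.213 rms 0.030698240007458993 N now 5.6
0.53 0.218 rms 0.03490816436817548 N now 4.7
0.54 0.222 rms 0.03850539844691333 N now 3.8
0.55 0.225 rms 0.04207707382358659 N now 2.9
0.56 0.228 rms 0.0455616169769638 N now 2.0
```

The fit gives about 7.5–8 N of nip. Opening and lifting straight up.

```bash
python3 -m crank '[{"slide":[0,0,0],"rot":[0,0,0],"gripper":0.6},{"slide":[0,0,0],"rot":[0,0,0],"gripper":0.6},{"slide":[0,0,0],"rot":[0,0,0],"gripper":0.6},{"slide":[0,0,-1],"rot":[0,0,0],"gripper":0.6},{"slide":[0,0,-2],"rot":[0,0,0],"gripper":0.6},{"slide":[0,0,-3],"rot":[0,0,0],"gripper":0.6},{"slide":[0,0,-4],"rot":[0,0,0],"gripper":0.6},{"slide":[0,0,-4],"rot":[0,0,0],"gripper":0.6}]'
python3 -m crank '[{"slide":[0,0,-1],"rot":[0,0,-0.14],"gripper":0.6},{"slide":[0,0,0],"rot":[0,0,-0.14],"gripper":0.6},{"slide":[-2,0,0],"rot":[0,0,-0.14],"gripper":0.4},{"slide":[-4,0,0],"rot":[0,0,0],"gripper":0.3},{"slide":[0,0,0],"rot":[0,0,0],"gripper":0.3},{"slide":[0,0,0],"rot":[0,0,0],"gripper":0.3},{"slide":[0,0,0],"rot":[0,0,0],"gripper":0.3},{"slide":[0,0,0],"rot":[0,0,0],"gripper":0.3}]'
python3 - <<'E'
from h import *
go(None)
c=cam('wrist'); P=pts(c);z=P[...,2]; r=c['color'].astype(int); save(c,'w5.png')
def f(nm,m):
    n,l,st,ce=cv2.connectedComponentsWithStats(m.astype(np.uint8)); k=1+np.argmax(st[1:,4]); q=P[l==k]; print(nm,st[k],cv2.minAreaRect(q[:,:2].astype(np.float32)),np.median(q[:,2]))
f('knob',(z>.115)&(z<.14)&(np.hypot(P[...,0]-.549,P[...,1]+.191)<.045))
f('sample',(np.hypot(P[...,0]-.577,P[...,1]+.088)<.03)&(z>.055)&(z<.0645)&(r[...,0]>r[...,2]+25))
f('ring',(z>.084)&(z<.095)&(np.hypot(P[...,0]-.549,P[...,1]+.191)<.045))
# ring tops, before/after, as world-rectified patches
def rect(c):
    E=np.array(c['extrinsics']); n=300
    g=(np.arange(n)-n/2)*.0003; X,Y=np.meshgrid(g+.549,g-.1905); W=np.stack([X,Y,X*0+.089],-1)
    C=(W-E[:3,3])@E[:3,:3]; return cv2.remap(c['color'],(C[...,0]/C[...,2]*c['f']+c['cx']).astype(np.float32),(C[...,1]/C[...,2]*c['f']+c['cy']).astype(np.float32),cv2.INTER_CUBIC)
b=dict(np.load('w4.npz'))
cv2.imwrite('pics/ring.png',np.hstack([rect(b),rect(c)])[:,:,::-1])
E
```

```text
t: 19.65
ee_pos: [0.5488, -0.1898, 0.2596]
tcp_rot: [0.485, 0.875, 0.001, -0.0]
ft_force: [-0.1, -0.7, 0.3]
opening: 0.398
t: 20.45
ee_pos: [0.5965, -0.2253, 0.2682]
tcp_rot: [0.291, 0.957, -0.0, -0.0]
ft_force: [-0.3, -0.2, -0.3]
opening: 0.699
pos [ 0.5965 -0.2253  0.2682] yaw_y 0.9792 tilt z [-0. -0. -1.] q7 0.905 t 20.45 F [-0.28 -0.17 -0.25] M [ 0.012 -0.138 -0.039] open 0.699
knob [305 123  25  36 480] ((0.5496086478233337, -0.1906377524137497), (0.013968126848340034, 0.03395915403962135), 32.84867858886719) 0.12500046234978193
sample [389  88  27  36 555] ((0.5762979984283447, -0.08730433136224747), (0.024729419499635696, 0.035405125468969345), 75.00164794921875) 0.05946689295672031
ring [ 284  104   67   68 2893] ((0.5498488545417786, -0.19077321887016296), (0.07427669316530228, 0.07368004322052002), 56.108436584472656) 0.08876158650800148
```

View pics/ring.png

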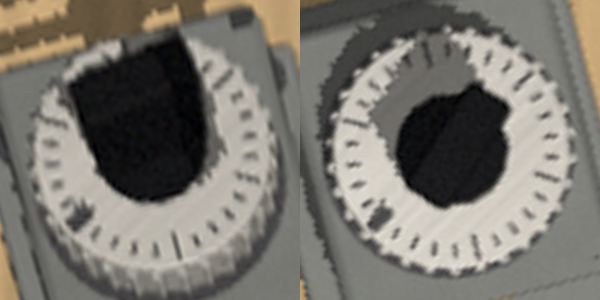

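View pics/w5.png

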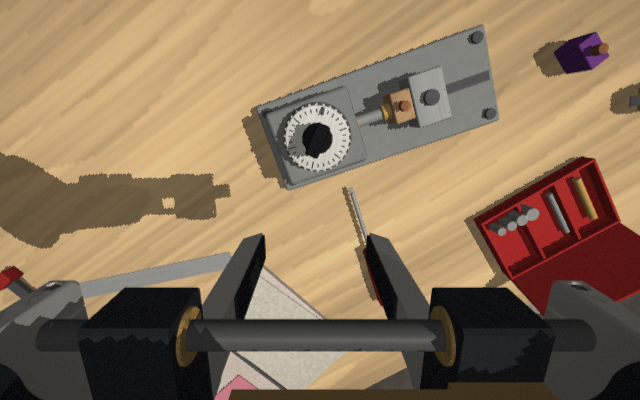

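The ring mark is unmoved: (77,213) before and (78,213) after. The sample (400,107) is square between nose and jaw, and the knob has turned 32.5°. Handing in.

```bash
python3 -c "
from plant import arm
print(arm.close_job())"
```

```text
the job is handed in; nothing more can be done
None
```

The wooden sample is standing upright on the vice bed against the steel jaw, and the spindle nips it with an estimated 8 N. I turned only the inner knob, then let go and handed the job in at about 20.5 s.

- **Sample:** its 24 mm side is across the gap, and it sits square to the vice, within about 1 mm of the bed point along x. I felt the jaw at 3.5 N, with its face at y of about 34.4 mm. The camera put it nearer 33.4 mm, and the nip itself implied about 34 mm.
- **Nip:** the arm turned about 0.58 rad and the wrist moment rose from about 0.20 to 0.32 N m. A fit to those readings gives 7.5–8 N. The moment readings scatter by about 0.03 N m, so this is good to roughly 2 N.
- **Knob check:** the camera showed the knob had turned 0.568 rad against 0.582 rad by the arm. This is within what the camera can measure. If it was a real slip, the nip would be nearer 6.5 N.
- **Ring:** its mark was in the same place before and after, to within about 0.3 mm.
- **Bystanders:** the arm touched none of them as far as the forces showed, but I took no last picture of all of them.

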